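# Pull the enclosure's sash shut with the hook pole

## Robot

A 6-joint arm with a two-finger parallel gripper is mounted at the origin on a cart in front of the work surface, level with it; the furniture and walls round the work are solid. World frame = base frame: x ahead of the robot, y to its left, z up, the work surface at z = 0. Lengths are in mm, angles in rad, forces in N, time in s.
With the tool pointing down it reaches from about 350 to 875 mm from the base axis. Payload 4.2 kg.
Tool frame: the origin (TCP) lies midway between the tips of the shut fingers; the grasp point (between the pads) lies 19 mm behind it (tcp_to_grasp is the distance from the TCP to the grasp point, in mm); z points along the fingers, y is the line along which they close (so a half turn about z gives the same grasp; the last joint's range is limited). The gripper opens to 85 mm and grips with 20 to 120 N. Pads are 22 mm wide; open, the fingers measure 114 mm over their backs; the gripper's body (76 mm by 85 mm) begins 54 mm behind the grasp point. The pads swing forward as they close: fully open they stand 13 mm farther back than shut.
Start: joints at [1.388, 0.385, 0.008, 0, -1.194, -0.259], TCP at [267.196, 564.983, 231.312] pointing down, gripper open.
Joint ranges: [-3.14, 3.14], [-1.21, 2.06], [-1.07, 1.41], [-3.16, 2.05], [-2.99, -0.16], [-3.1, 3.1]. Speed limits (rad/s): [2.79, 2.79, 3.14, 3.14, 3.14, 3.14].

## Interface

Orientations are given as a unit quaternion [x, y, z, w].
In Python, from bench import read_state, get_image, job_done, tcp_to_grasp gives the robot as it stands.
- The arm moves only by the tool jog_arm, never from a script. Its argument "plan" is a list of rows, each a list of 3 entries, a list of its own where there are three numbers: the finger opening in mm, from 0 to 85.4, then the shift along the tool's x, y, z as a fraction of full scale, then the turn, a rotation vector about the tool's x, y, z as a fraction of full scale. A call has 1 to 10 rows; each row is the pose to reach, as a shift and turn from the pose commanded when the call began, along the tool's axes at that moment; what a row does not reach only later rows make up. Full scale, the value 1, is 0.1 m for a shift and 60 degrees for a turn. A row lasts 1/8 s, in which the tool goes at most 62.5 mm and 10.7 degrees, less where a joint would pass 70% of its speed; a pose out of reach is approached as far as the arm can. A call with a number of a shift or a turn outside -1 to 1 is refused whole. A call with a gripper value outside its range is refused whole. The fingers move at their own pace and stop on an object; the grip force is fixed at half the most. Time passes only in rows, so rows that repeat a pose let the fingers close. It gives the time, the measured TCP pose, the force, the opening and the grip force at its end, in the units of the state.
- read_state(): the state, without advancing time (a new reading comes with each control period).
- get_image(name): name is "scene" or "side" or "wrist"; returns a dict with "img" (420x560x3 uint8, red, green, blue), "range_z" (420x560 float32, mm along the optical axis (not along the pixel's ray), 0 where there is no reading), "intrinsics" (3x3 intrinsics, pixels), "distortion" ([k1, k2, p1, p2, k3] as OpenCV has them; the pictures are not rectified), "extrinsics" (4x4, takes a point from camera to world coordinates); the wrist camera has in their place "tool_from_camera" (4x4, takes a point from camera to tool coordinates, whose origin is the TCP and whose axes are the flange's). Camera axes: x right, y down, z forward; pixel columns grow to the right and rows downward; lengths in mm; the calibration is good to about 2 mm. A picture is of the moment at which its call begins: read the wrist's pose just before it.
- job_done(): hands the job in; it is judged then, once.
The state is a dict: "clock": time; "joints": joint angles; "joint_vel": joint speeds; "joint_efforts": joint torques, N m; "position": TCP position; "ee_rot": TCP orientation; "contact_force": force on the tool from outside, world axes, zero at the start; "wrist_torque": the same for the moment, N m; "gripper_width": finger opening in mm; "grasp_force": force on a finger pad.
Only numpy, scipy, OpenCV 4.12 (cv2) and the standard library are available. Lean on these libraries where they do the work, as an engineer would, in place of code of your own. Each camera call takes 0.05 s, during which the arm holds its last target. There are 200 camera calls.

## Task

Take the hook pole from its rest, put its hook down through the ring on the raised sash of the bench enclosure and draw the sash gently down, past the spring roller of the catch in the sill until it comes to its stop and stays shut. Then unhook without lifting the sash and lay the pole back in its rest as it was. Pull the sash only with the pole, never press or pull with it harder than 14 N, and leave the other things on the bench alone.

Things in the scene. Friction and masses are not known exactly. Their poses are not given: they have to be found in the camera images.
- hood: White bench-top enclosure, fixed, 300 x 316 wide x 336 high plus a round collar. Origin: centre of its underside; +x to its back, front faces -x. Its front leans back, 60 degrees from level. In mid-sill sits the catch: 9 mm before its stop the sash meets a spring roller (4 to 5 N more, 6 to 8 N in all); in the last 4 mm the roller helps it down and holds it. Then 2 to 4 N of lift frees it.
- sash (a joint): Clear sash, 284 wide x 165 long, in the sloping rails. 0 = fully raised, grows in m as it comes down; starts at 0 to 0.03. Balance spring and friction: up to 2 N to move it near the top, 3 to 4 N near the bottom, where it pulls up; not caught it rises to 0.05 to 0.08. The catch is set differently each time: sash shut, on its stop, somewhere from 0.092 to 0.122, to be found by feel.
- ring (a point): Centre of the fixed steel ring on the middle of the sash's top rail; moves with the sash. Hole 24 mm across, bar 6 mm thick. Frame: z = axis of the hole = up the slope (leaning back 30 degrees from vertical), y along the sash, -x straight out from the glass. The ring stands out from the rail: from its centre to the rail's eye plate is 23 mm.
- pole_grip (a point): Middle of the hook pole's grip zone, near its balance point. Pole: loose, about 0.14 kg, 260 long: grey flat-sided handle 150 long x 14 wide x 28 high (100 behind this point to 50 ahead), then a steel rod 8 thick along +x. Frame: x along the pole to the hook, y across the 14 mm width, z up as it lies in its rest. It may turn a little in the fingers under load.
- hook_tip (a point): Centre of the rounded end (8 thick) of the pole's hook, 133 ahead of and 30 below pole_grip, same axes. The rod rises and turns over in a round bend, 14 wide inside, then comes down to this end, leaning 30 degrees back to the handle: with the pole level and pointing to the enclosure's back it is parallel to the ring's axis. A bar seated in the bend lies 11 outward of and 34 up from the tip.
- rest: Bright aluminium pole rest screwed to the bench, base 215 x 64 x 6. Origin: centre of its underside; x along the lying pole, hook end at +x. Two forks with flared mouths: 80 behind the origin (slot 18 wide, bears the handle's underside at 46 high) and 85 ahead (slot 13 wide, bears the rod's underside at 56 high), tips about 25 above that. Between them the handle is free.
- rest_seat (a point): Point fixed to the rest, 60 mm above its origin, where pole_grip lies when the pole is in the rest; same axes as the rest.
- beaker: Bystander: empty glass beaker 65 across, 85 high, loose; origin at its underside.
- pipette: Bystander: pipette lying flat, 244 long, 32 high, loose.
- scissors: Bystander: scissors lying flat, 206 long, 11 high, loose.
- capped_bottle: Bystander: white bottle with a cap, 64 across, 125 high, loose; origin at its underside.

How it is judged (in metres and radians):
On the way, in this order (a step that is already met when the one before it is completed fails the run):
1. the hook's end is through the ring, its tip at least 8 mm below the middle of the ring, with the sash still in the upper half (z of hook_tip in the frame of ring between -0.045 and -0.008 m and x of hook_tip in the frame of ring between -0.016 and 0.016 m and y of hook_tip in the frame of ring between -0.012 and 0.012 m and value of joint sash below 0.055 m), for 0.1 s.
2. the sash is drawn down into the reach of its catch (beyond 0.085) with the hook still in the ring (z of hook_tip in the frame of ring below -0.004 m and x of hook_tip in the frame of ring between -0.018 and 0.018 m and y of hook_tip in the frame of ring between -0.014 and 0.014 m and value of joint sash above 0.085 m), for 0.1 s.
At the end, for the whole second after the job is handed in: The sash is held shut by its catch: it stays still below its 0.085 mark (not caught, it rises to 0.08 or less); the pole lies still in both forks of its rest, hook end forward and hook down, within 20 mm of the seat and 0.08 rad of its line (value of joint sash above 0.085 m and velocity of joint sash between -0.01 and 0.01 m/s and distance between pole_grip and rest_seat below 0.02 m and angle between the x axis of pole_grip and the x axis of rest_seat, either way round below 0.08 rad and angle between pole_grip's own z axis and vertical below 0.3 rad and x of hook_tip in the frame of rest_seat above 0.1 m and linear speed of pole below 0.02 m/s); the robot touches nothing.
It fails at once if the pole bears on the sash or the enclosure with more than 14 N (contact force between pole and hood above 14 N).
It fails at once if the gripper or arm pushes on the enclosure or its sash (more than 2 N) (contact force between any of the fingers, the arm and hood above 2 N).
It fails at once if the sash runs away faster than 0.5 m/s (velocity of joint sash above 0.5 m/s or velocity of joint sash below -0.5 m/s).
It fails at once if a bystander is moved more than 15 mm (distance of any of beaker, pipette, scissors, capped_bottle from where it was at the start of the episode above 0.015 m).
It also fails if it takes over 72 s, if anything falls off the work surface, if the arm or the gripper's body presses on something with over 40 N, if the wrist force passes 120 N, or if a joint passes its speed limit or range.

## Working session

There is one attempt and no reset: what is moved stays moved. The work goes in short steps, Python scripts to look and compute and a tool call to move; the robot and the scene stay as the last step left them, time stands still between calls to the robot, and variables do not carry over. Pictures are saved under pics/ and viewed, at most 10 in all, crops included, and the job is handed in when it is done.

Besides the shell and the picture viewer there is one more tool, called after "Request:" as name(argument=value, ...) on one line, values as JSON. jog_arm: Moves the arm, as the interface text tells. Its arguments: {"type":"object","properties":{"plan":{"type":"array"}},"required":["plan"]}

```bash
ls; mkdir -p pics; python3 - <<'E'
from bench import *
import cv2,numpy as np
s=read_state();print({k:np.round(v,3).tolist() for k,v in s.items()},tcp_to_grasp)
a=get_image("scene");b=get_image("side")
for n,d in(("scene",a),("side",b)):
    cv2.imwrite(f"pics/{n}0.png",d["img"][:,:,::-1]);np.savez(f"{n}0.npz",**{k:d[k] for k in d if k!='name'})
    print(n,d["intrinsics"],d["distortion"],d["extrinsics"].round(3),(d["range_z"]>0).mean())
E
```

```text
pics
{'clock': 0.0, 'joints': [1.388, 0.386, 0.007, -0.001, -1.194, -0.259], 'joint_vel': [0.0, 0.001, 0.0, 0.0, 0.001, -0.001], 'joint_efforts': [0.001, -39.229, 18.839, 4.186, -0.005, 0.0], 'position': [266.947, 564.478, 230.207], 'ee_rot': [0.976, -0.219, -0.0, 0.001], 'contact_force': [0.085, -0.528, -0.22], 'wrist_torque': [0.004, -0.019, -0.044], 'grasp_force': 0.0, 'gripper_width': 85.451} 18.700000000000003
scene [[395.28845553   0.         280.97680112]
 [  0.         395.28845553 208.1879415 ]
 [  0.           0.           1.        ]] [-0.03047429  0.          0.          0.          0.        ] [[ 4.970000e-01 -5.760000e-01  6.500000e-01 -2.512390e+02]
 [-8.680000e-01 -3.450000e-01  3.580000e-01 -4.809010e+02]
 [ 1.800000e-02 -7.410000e-01 -6.710000e-01  1.050943e+03]
 [ 0.000000e+00  0.000000e+00  0.000000e+00  1.000000e+00]] 0.9960501700680272
side [[543.52587882   0.         280.2977603 ]
 [  0.         543.52587882 219.42604853]
 [  0.           0.           1.        ]] [-0.05227526  0.          0.          0.          0.        ] [[-8.680000e-01 -2.800000e-01  4.090000e-01 -2.075390e+02]
 [-4.960000e-01  4.990000e-01 -7.110000e-01  1.291697e+03]
 [-5.000000e-03 -8.200000e-01 -5.720000e-01  1.257677e+03]
 [ 0.000000e+00  0.000000e+00  0.000000e+00  1.000000e+00]] 0.9800127551020408
```

View pics/scene0.png

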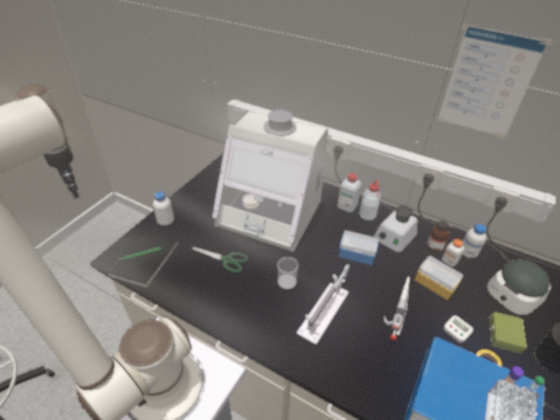

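View pics/side0.png

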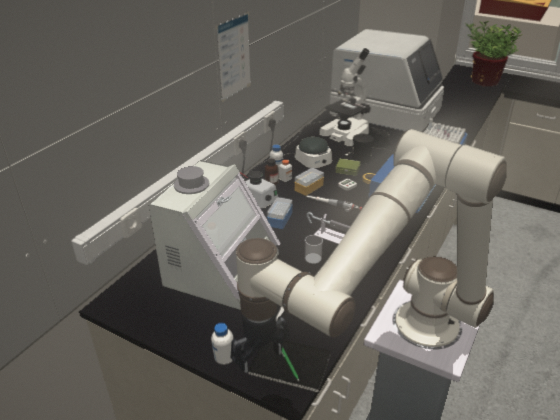

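Scene: enclosure at (265,180) with ring near (266,152), rest with pole at (325,310) with hook end up-right (345,270), beaker at (287,272), scissors (225,258), pipette (402,308). Side view confirms it; the arm hides little.

```bash
cat > h.py <<'E'
import numpy as np,cv2
def cloud(d,T):
    h,w=d["range_z"].shape
    u,v=np.meshgrid(np.arange(w),np.arange(h))
    p=cv2.undistortPoints(np.stack([u,v],-1).reshape(-1,1,2).astype(float),d["intrinsics"],d["distortion"])[:,0]
    z=d["range_z"].reshape(-1,1)
    P=np.c_[p*z,z]@T[:3,:3].T+T[:3,3]
    return P.reshape(h,w,3)
E
python3 - <<'E'
import numpy as np,cv2
from h import *
for n in("scene","side"):
    d=dict(np.load(f"{n}0.npz"));P=cloud(d,d["extrinsics"]);im=d["img"].astype(int)
    X,Y,Z=P[...,0],P[...,1],P[...,2]
    print(n)
    bx=(200,100,340,260) if n=="scene" else (140,150,290,330)
    box=np.zeros(Z.shape,bool);box[bx[1]:bx[3],bx[0]:bx[2]]=1
    top=box&(abs(Z-336)<8)
    r=cv2.minAreaRect(np.float32(P[top][:,:2]));print("top",top.sum(),r,cv2.boxPoints(r).round(),np.median(Z[top]))
    if n=="scene":
        bx=(290,255,365,350)
    else: bx=(300,205,350,250)
    box[:]=0;box[bx[1]:bx[3],bx[0]:bx[2]]=1
    base=box&(abs(Z-6)<5)&(im.min(-1)>130)
    k,l=cv2.connectedComponents(base.astype(np.uint8));
    r=cv2.minAreaRect(np.float32(P[base][:,:2]));print("base",base.sum(),r,cv2.boxPoints(r).round())
    hi=box&(Z>30)&(Z<120)
    q=P[hi];c=q.mean(0);_,_,V=np.linalg.svd(q[:,:2]-c[:2]);print("pole",hi.sum(),c,V[0],((q[:,:2]-c[:2])@V[0]).min(),((q[:,:2]-c[:2])@V[0]).max(),q[:,2].max())
    bb=(210,100,330,250) if n=="scene" else (150,160,290,330)
    c=cv2.resize(d["img"][bb[1]:bb[3],bb[0]:bb[2],::-1],None,fx=3.3,fy=3.3,interpolation=2)
    e=cv2.resize(d["img"][255:350,290:370,::-1],None,fx=4.8,fy=4.8,interpolation=2) if n=="scene" else cv2.resize(d["img"][195:255,290:360,::-1],None,fx=4,fy=4,interpolation=2)
    h=max(c.shape[0],e.shape[0]);o=np.zeros((h,c.shape[1]+e.shape[1],3),np.uint8);o[:c.shape[0],:c.shape[1]]=c;o[:e.shape[0],c.shape[1]:]=e
    print(o.shape);cv2.imwrite(f"pics/{n}1.png",o)
E
```

```text
scene
top 1922 ((863.224365234375, 118.94258117675781), (316.0099792480469, 318.29913330078125), 4.950074672698975) [[ 692.  264.]
 [ 720.  -53.]
 [1034.  -26.]
 [1007.  291.]] 334.9808109482332
base 888 ((437.750244140625, -256.5672302246094), (253.47129821777344, 179.57086181640625), 34.8955192565918) [[ 282. -255.]
 [ 385. -403.]
 [ 593. -258.]
 [ 490. -110.]]
pole 635 [ 440.90604303 -237.03577707   62.60492103] [-0.94937621 -0.3141414 ] -197.3204997736676 120.82252399460688 87.90191609907333
(495, 780, 3)
side
top 2067 ((636.33447265625, 254.123046875), (320.5597229003906, 967.0198974609375), 48.146507263183594) [[ 169.  457.]
 [ 890. -188.]
 [1103.   51.]
 [ 383.  696.]] 335.083407716491
base 206 ((470.8779296875, -270.0184020996094), (71.7660140991211, 108.19355773925781), 87.1741943359375) [[ 415. -303.]
 [ 523. -309.]
 [ 527. -237.]
 [ 419. -232.]]
pole 496 [ 469.67500923 -191.97653187   64.3975678 ] [-0.08026805  0.99677331] -103.55220578946955 115.5552810378669 89.81399853761968
(561, 742, 3)
```

View pics/scene1.png

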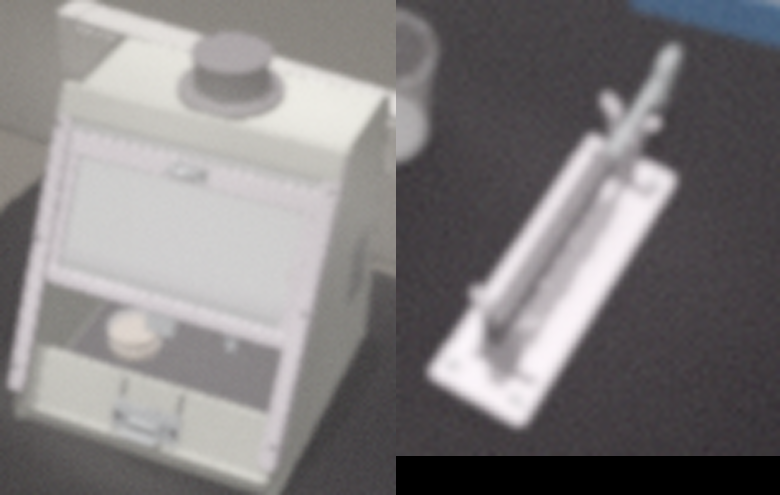

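The left crop shows the ring at scene pixel (266.4,152). The right crop shows the rest plate corners at (297,332.5), (316,344), (349,292.5), (331,283), with the hook end up-right.

```bash
cat >> h.py <<'E'
def cast(d,T,px,z):
    p=cv2.undistortPoints(np.float64(px).reshape(-1,1,2),d["intrinsics"],d["distortion"])[:,0]
    D=np.c_[p,np.ones(len(p))]@T[:3,:3].T; o=T[:3,3]
    return o+D*((z-o[2])/D[:,2])[:,None]
E
python3 - <<'E'
from h import *
d=dict(np.load("scene0.npz"));T=d["extrinsics"];P=cloud(d,T);Z=P[...,2]
c=cast(d,T,[(297.1,332.5),(316.3,344.2),(349.2,292.5),(330.8,282.7)],6);print(c.round(1),c.mean(0).round(1))
a=(c[2]+c[3]-c[0]-c[1])/2;print(np.linalg.norm(a),np.degrees(np.arctan2(a[1],a[0])))
print("ringpx",P[148:157,262:271].reshape(-1,3)[::9].round(0))
m=np.zeros(Z.shape,np.uint8);m[100:260,200:340]=1
t=(m&(abs(Z-335)<4)).astype(np.uint8);t=cv2.morphologyEx(t,cv2.MORPH_OPEN,np.ones((3,3)))
k,l,s,_=cv2.connectedComponentsWithStats(t);i=1+s[1:,4].argmax()
r=cv2.minAreaRect(np.float32(P[l==i][:,:2]));print(s[i],r,cv2.boxPoints(r).round())
# front plane: sash/rail region
q=P[140:215,225:305].reshape(-1,3);q=q[(q[:,2]>150)&(q[:,2]<290)]
rng=np.random.default_rng(0);best=0
for _ in range(500):
    s3=q[rng.choice(len(q),3,False)];n=np.cross(s3[1]-s3[0],s3[2]-s3[0]);n/=np.linalg.norm(n)+1e-9
    ins=abs((q-s3[0])@n)<4
    if ins.sum()>best:best=ins.sum();b=ins
q=q[b];c=q.mean(0);n=np.linalg.svd(q-c)[2][2];n*=np.sign(n[0]);print(best,c,n,np.degrees(np.arctan2(n[1],n[0])),np.degrees(np.arcsin(n[2])))
for x in P[150:156,258:276,:][::2,::3].reshape(-1,3): print(((x-c)@n).round(1),x.round(0))
E
```

```text
[[ 313.3 -234.     6. ]
 [ 308.2 -299.2    6. ]
 [ 523.5 -311.4    6. ]
 [ 529.  -244.1    6. ]] [ 418.5 -272.2    6. ]
215.7481349111253 -2.9622652689684923
ringpx [[704. 124. 303.]
 [702. 123. 300.]
 [699. 121. 299.]
 [690. 116. 302.]
 [665. 100. 318.]
 [693. 118. 291.]
 [694. 118. 287.]
 [701. 123. 277.]
 [695. 119. 277.]]
[286 122  41  23 569] ((818.9984741210938, 18.891067504882812), (119.44403076171875, 120.92566680908203), 8.457138061523438) [[751.  70.]
 [769. -50.]
 [887. -32.]
 [869.  87.]]
2675 [666.55248039  94.8695962  225.09180785] [ 0.85360421  0.09469208 -0.51224336] 6.330058085483311 -30.813375000778528
-3.7 [699. 137. 294.]
1.0 [705. 129. 293.]
-5.1 [703. 116. 299.]
-8.8 [702. 103. 303.]
-6.6 [706.  94. 304.]
-0.6 [713.  87. 303.]
-9.5 [691. 132. 291.]
-48.8 [664. 103. 317.]
-46.9 [668.  94. 318.]
-22.0 [689.  95. 306.]
-7.8 [702.  92. 299.]
-4.9 [707.  83. 300.]
-1.1 [694. 135. 281.]
-0.1 [697. 125. 282.]
-8.9 [693. 110. 290.]
-4.7 [699. 102. 290.]
-6.9 [700.  90. 293.]
-2.3 [706.  82. 293.]
```

View pics/side1.png

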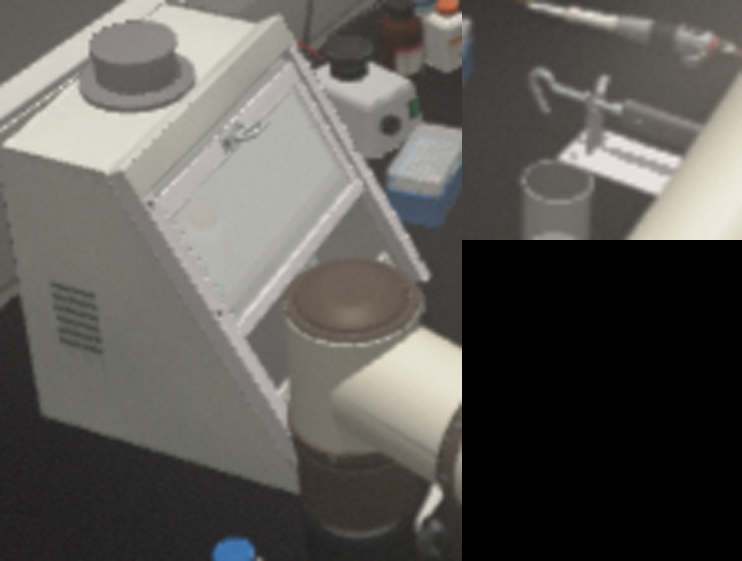

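Request:
jog_arm(plan=[[85,[0.35,0.5,0],[0,0,0]],[85,[0.7,1,0],[0,0,0]]])

```text
clock: 0.35
position: [287.6, 443.1, 230.2]
ee_rot: [0.976, -0.219, -0.0, 0.001]
contact_force: [0.1, 0.5, 1.3]
gripper_width: 84.9
grasp_force: 0.0
```

Request:
jog_arm(plan=[[85,[0.35,0.5,0],[0,0,0]],[85,[0.7,1,0],[0,0,0]]])

```text
clock: 0.6
position: [308.1, 322.1, 231.0]
ee_rot: [0.976, -0.219, -0.0, 0.0]
contact_force: [0.9, -0.0, -0.4]
gripper_width: 85.3
grasp_force: 0.0
```

Request:
jog_arm(plan=[[85,[0.35,0.5,0],[0,0,0]],[85,[0.7,1,0],[0,0,0]]])

```text
clock: 0.85
position: [328.5, 201.9, 231.2]
ee_rot: [0.976, -0.219, -0.0, 0.0]
contact_force: [0.6, 0.5, -0.3]
gripper_width: 85.1
grasp_force: 0.0
```

Request:
jog_arm(plan=[[85,[0.35,0.5,0],[0,0,0]],[85,[0.7,1,0],[0,0,0]]])

```text
clock: 1.1
position: [348.9, 81.8, 231.4]
ee_rot: [0.976, -0.219, 0.0, -0.0]
contact_force: [1.7, -0.0, -0.5]
gripper_width: 85.1
grasp_force: 0.0
```

Request:
jog_arm(plan=[[85,[0.35,0.5,0],[0,0,0]],[85,[0.7,1,0],[0,0,0]]])

```text
clock: 1.35
position: [369.5, -38.6, 231.5]
ee_rot: [0.976, -0.219, 0.0, -0.0]
contact_force: [1.7, 0.1, 1.0]
gripper_width: 84.9
grasp_force: 0.0
```

Request:
jog_arm(plan=[[85,[0.35,0.5,0],[0,0,0]],[85,[0.7,1,0],[0,0,0]],[85,[0.7,1,0],[0,0,0]]])

```text
clock: 1.72
position: [389.8, -160.7, 230.6]
ee_rot: [0.975, -0.223, -0.001, 0.0]
contact_force: [-0.9, 0.5, -0.0]
gripper_width: 84.8
grasp_force: 0.0
```

Side crop: ring stands out from the rail at side pixel ≈(226,199.7); the hook shows hook-down in the front fork.

Request:
jog_arm(plan=[[85,[0.37,0.45,0],[0,0,-0.15]],[85,[0.74,0.89,0],[0,0,-0.3]],[85,[0.74,0.89,0],[0,0,-0.37]],[85,[0.74,0.89,0],[0,0,-0.37]]])

```text
clock: 2.22
position: [419.0, -268.6, 230.6]
ee_rot: [1.0, -0.028, -0.001, -0.0]
contact_force: [0.6, -0.2, -0.7]
gripper_width: 85.3
grasp_force: 0.0
```

```bash
python3 - <<'E'
from h import *
from bench import *
from scipy.spatial.transform import Rotation as R
A=dict(np.load("scene0.npz"));B=dict(np.load("side0.npz"))
O=[];D=[]
for d,px in((A,(265.8,153)),(B,(225.8,199.7))):
    T=d["extrinsics"];p=cv2.undistortPoints(np.float64(px).reshape(1,1,2),d["intrinsics"],d["distortion"])[0,0]
    v=T[:3,:3]@np.r_[p,1];D.append(v/np.linalg.norm(v));O.append(T[:3,3])
M=sum(np.eye(3)-np.outer(v,v) for v in D);b=sum((np.eye(3)-np.outer(v,v))@o for v,o in zip(D,O))
x=np.linalg.solve(M,b);print("ring",x,[np.linalg.norm(np.cross(x-o,v)) for o,v in zip(O,D)])
print(cast(A,A["extrinsics"],[(287,284)],0))
s=read_state();w=get_image("wrist")
print(w["tool_from_camera"].round(3),w["intrinsics"],s["joints"])
np.savez("w1.npz",**w,pos=s["position"],q=s["ee_rot"])
cv2.imwrite("pics/w1.png",w["img"][:,:,::-1])
E
```

```text
ring [683.74490928  97.00759684 303.84576375] [np.float64(0.23360408441946376), np.float64(0.2336040844194281)]
[[ 455.5778944  -120.96465274    0.        ]]
[[-0.00000e+00 -9.53000e-01 -3.03000e-01  7.71250e+01]
 [ 1.00000e+00 -0.00000e+00  1.00000e-03  9.84000e-01]
 [-1.00000e-03 -3.03000e-01  9.53000e-01 -1.42012e+02]
 [ 0.00000e+00  0.00000e+00  0.00000e+00  1.00000e+00]] [[310.00035003   0.         281.79955206]
 [  0.         310.00035003 211.05921232]
 [  0.           0.           1.        ]] [-2.43351654e-01  1.68683236e-01 -2.96161084e-01 -4.59301056e-04
 -1.10754676e+00  1.75898148e+00]
```

View pics/w1.png

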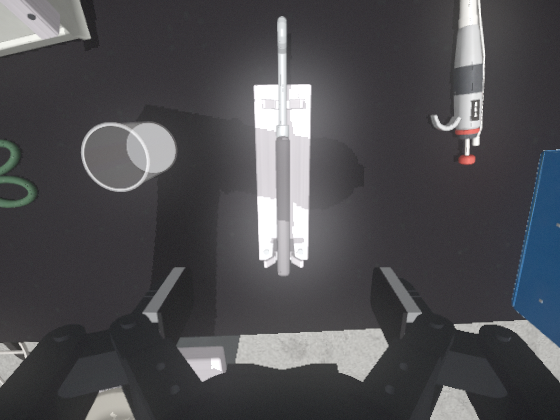

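Wrist view: handle runs from (284,274) to (283,135), rod to hook end (282,20); plate corners (254,86),(311,85),(259,259),(308,259); beaker at (130,155) well clear.

```bash
cat >> h.py <<'E'
from scipy.spatial.transform import Rotation as R
def wT(w):
    T=np.eye(4);T[:3,:3]=R.from_quat(w["q"]).as_matrix();T[:3,3]=w["pos"];return T@w["tool_from_camera"]
E
python3 - <<'E'
from h import *
w=dict(np.load("w1.npz"));T=wT(w)
print(cast(w,T,[(284,274),(283,135)],74).round(1))
print(cast(w,T,[(254,86),(311,85),(259,259),(308,259)],6).round(1))
g=w["img"].astype(int).mean(-1)
P=cloud(w,T);m=(P[...,2]>50)&(P[...,2]<85);m[:,:250]=0;m[:,310:]=0;m[:15]=0;m[285:]=0
q=P[m];c=q.mean(0);V=np.linalg.svd(q[:,:2]-c[:2])[2][0];V*=np.sign(V[0]);t=(q[:,:2]-c[:2])@V
print(m.sum(),c,np.degrees(np.arctan2(V[1],V[0])),c[:2]+V*t.min(),c[:2]+V*t.max())
E
```

```text
[[ 329.5 -267.    74. ]
 [ 475.8 -273.9   74. ]]
[[ 525.9 -244.8    6. ]
 [ 523.4 -307.7    6. ]
 [ 315.4 -234.     6. ]
 [ 311.8 -298.     6. ]]
3462 [ 447.90719409 -271.64385387   69.75612325] -2.6626467743695765 [ 327.19175685 -266.02992981] [ 576.96567944 -277.64577503]
```

Request:
jog_arm(plan=[[85,[0.33,0.02,0.5],[0,0,0]],[85,[0.33,0.02,0.9],[0,0,0]],[85,[0.33,0.02,0.9],[0,0,0]]])

```text
clock: 2.65
position: [450.0, -270.9, 138.8]
ee_rot: [1.0, -0.027, -0.004, -0.001]
contact_force: [0.1, -0.4, 0.8]
gripper_width: 85.1
grasp_force: 0.0
```

Request:
jog_arm(plan=[[85,[0,0,0.4],[0,0,0]],[85,[0,0,0.8],[0,0,0]],[85,[0,0,0.98],[0,0,0]],[85,[0,0,0.98],[0,0,0]]])

```text
clock: 3.15
position: [452.5, -272.5, 44.2]
ee_rot: [1.0, -0.027, 0.0, 0.0]
contact_force: [0.3, -0.2, 1.3]
gripper_width: 85.2
grasp_force: 0.0
```

Request:
jog_arm(plan=[[0,[0,0,0],[0,0,0]],[0,[0,0,0],[0,0,0]],[0,[0,0,0],[0,0,0]],[0,[0,0,0],[0,0,0]],[0,[0,0,0],[0,0,0]],[0,[0,0,0],[0,0,0]],[0,[0,0,0],[0,0,0]],[0,[0,0,0],[0,0,0]]])

```text
clock: 4.15
position: [452.4, -273.0, 43.9]
ee_rot: [1.0, -0.027, 0.0, 0.0]
contact_force: [-0.3, 1.3, 5.2]
gripper_width: 13.2
grasp_force: 60.8
```

Request:
jog_arm(plan=[[0,[0,0,-0.1],[0,0,0]],[0,[0,0,-0.25],[0,0,0]],[0,[0,0,-0.5],[0,0,0]],[0,[0,0,-0.75],[0,0,0]],[0,[0,0,-1],[0,0,0]]])

```text
clock: 4.78
position: [451.8, -272.8, 144.8]
ee_rot: [1.0, -0.027, 0.0, -0.0]
contact_force: [1.5, -0.7, -0.8]
gripper_width: 13.2
grasp_force: 59.9
```

Request:
jog_arm(plan=[[0,[0,0,-0.33],[0,0,0]],[0,[0,0,-0.67],[0,0,0]],[0,[0,0,-1],[0,0,0]]])

```text
clock: 5.15
position: [451.5, -272.7, 245.1]
ee_rot: [1.0, -0.027, 0.0, -0.0]
contact_force: [0.5, -0.7, -1.2]
gripper_width: 13.2
grasp_force: 59.9
```

Request:
jog_arm(plan=[[0,[0,0,-0.33],[0,0,0]],[0,[0,0,-0.67],[0,0,0]],[0,[0,0,-1],[0,0,0]],[0,[0,0,-1],[0,0,0]]])

```text
clock: 5.65
position: [452.6, -273.2, 346.8]
ee_rot: [1.0, -0.027, 0.003, 0.001]
contact_force: [-0.3, 0.4, -2.3]
gripper_width: 12.9
grasp_force: 60.0
```

```bash
python3 - <<'E'
from h import *
from bench import *
s=read_state();w=get_image("wrist");w["pos"]=s["position"];w["q"]=s["ee_rot"]
print(s["position"],s["contact_force"],s["gripper_width"])
np.savez("w2.npz",**w);P=cloud(w,w["tool_from_camera"])
cv2.imwrite("pics/w2.png",cv2.resize(w["img"][:330,200:360,::-1],None,fx=1.8,fy=1.8))
# near points in tool frame
m=(w["range_z"]>0)&(w["range_z"]<200);m[300:]=0;m[:,:250]=0;m[:,320:]=0
ys,xs=np.nonzero(m)
for y in range(ys.min(),ys.max(),10):
    r=m[y]; 
    if r.any(): print(y,xs[ys==y].min(),xs[ys==y].max(),np.median(P[y][r],0).round(1))
E
```

```text
[ 452.63666418 -273.19420455  346.79599866] [-0.33277434  0.37815668 -2.26791727] 12.892624226441681
0 269 294 [111.1   0.8 -31. ]
10 270 293 [108.4   1.  -30.8]
20 270 293 [105.8   1.  -29.9]
30 270 293 [103.3   1.1 -28. ]
40 270 293 [100.6   1.  -26.6]
50 271 292 [ 98.1   1.  -23.5]
60 271 292 [ 95.6   1.  -18.9]
70 271 292 [ 92.3   1.  -18.5]
80 271 292 [ 88.9   1.1 -18.1]
90 272 291 [ 85.3   1.  -18.8]
100 272 291 [ 81.8   1.  -18.8]
110 272 291 [ 78.2   1.  -18.8]
120 272 291 [ 74.5   1.  -18.4]
130 272 291 [ 70.8   1.  -18.5]
140 272 291 [ 67.    1.  -18.7]
150 272 291 [ 63.1   0.9 -18.2]
160 272 291 [ 59.2   0.9 -18.6]
170 272 291 [ 55.3   0.9 -18.8]
180 272 291 [ 51.1   0.9 -18.5]
190 272 290 [ 47.    0.5 -18.6]
200 273 290 [ 42.8   0.9 -18.8]
210 273 290 [ 38.4   0.9 -18.6]
220 269 294 [ 33.9   0.9 -18.4]
230 267 296 [ 30.4   0.9 -20.9]
240 267 296 [ 25.8   0.9 -20.7]
250 267 296 [ 21.9   0.9 -22.3]
260 254 309 [ 19.    0.9 -25.8]
270 251 319 [ 11.7   2.4 -20.9]
280 250 319 [ 10.8   2.2 -28. ]
290 250 319 [  7.7   2.2 -30.7]
```

View pics/w2.png

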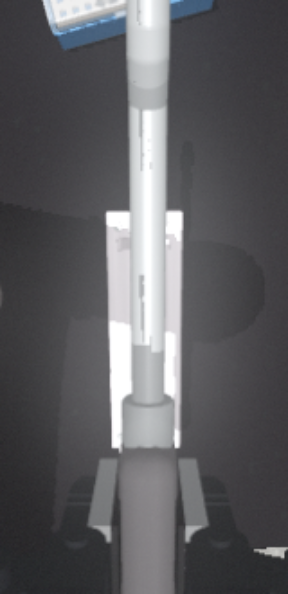

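Crop: rod along columns ≈282, bend at the image top; it hangs straight in the fingers (tip in tool frame ≈ (106, 1, 15)). Next I go to a look-pose beside the ring.

Request:
jog_arm(plan=[[0,[0.1,-0.3,-0.1],[0,0,0]],[0,[0.2,-0.6,-0.2],[0,0,0]],[0,[0.3,-0.9,-0.2],[0,0,0]]])

```text
clock: 6.08
position: [486.6, -183.6, 362.5]
ee_rot: [1.0, -0.027, -0.001, -0.0]
contact_force: [1.5, 0.3, -1.8]
gripper_width: 13.1
grasp_force: 59.9
```

Request:
jog_arm(plan=[[0,[0.1,-0.3,-0.1],[0,0,0]],[0,[0.2,-0.6,-0.2],[0,0,0]],[0,[0.3,-0.9,-0.2],[0,0,0]]])

```text
clock: 6.45
position: [521.5, -95.3, 382.5]
ee_rot: [1.0, -0.027, -0.001, -0.0]
contact_force: [0.7, 0.0, -2.1]
gripper_width: 13.3
grasp_force: 59.9
```

Request:
jog_arm(plan=[[0,[0.1,-0.3,-0.1],[0,0,0]],[0,[0.2,-0.6,-0.2],[0,0,0]],[0,[0.3,-0.9,-0.2],[0,0,0]]])

```text
clock: 6.82
position: [556.4, -7.1, 402.5]
ee_rot: [1.0, -0.027, -0.001, -0.0]
contact_force: [-0.2, 0.4, -1.4]
gripper_width: 12.9
grasp_force: 59.9
```

Request:
jog_arm(plan=[[0,[0.06,-0.3,0],[0,0,-0.07]],[0,[0.12,-0.6,0],[0,0,-0.147]],[0,[0.12,-0.6,0],[0,0,-0.147]],[0,[0.12,-0.6,0],[0,0,-0.147]]])

```text
clock: 7.32
position: [571.3, 50.8, 402.2]
ee_rot: [0.999, 0.05, -0.001, 0.0]
contact_force: [0.9, -0.6, -1.2]
gripper_width: 13.0
grasp_force: 59.9
```

```bash
python3 - <<'E'
from h import *
from bench import *
s=read_state();w=get_image("wrist");w["pos"]=s["position"];w["q"]=s["ee_rot"]
print(s["position"],s["joints"],np.degrees(R.from_quat(s["ee_rot"]).as_euler('zyx')))
np.savez("w3.npz",**w)
cv2.imwrite("pics/w3.png",cv2.resize(w["img"][:210,:400,::-1],None,fx=2,fy=2,interpolation=2))
E
```

```text
[571.26937793  50.82334616 402.15716065] [ 3.70987040e-01  2.32106968e-01  2.07298751e-01 -2.02936058e-04
 -1.54861269e+00  1.29894455e+00] [-5.67981395e+00 -1.44361393e-01  1.79956317e+02]
```

View pics/w3.png

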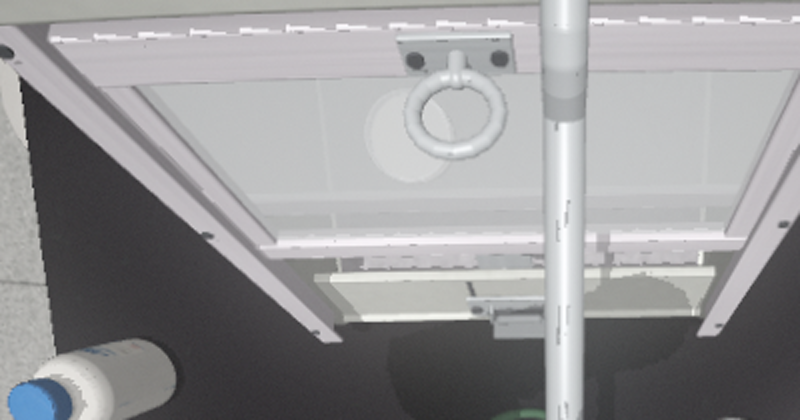

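The ring shows clearly at full-image pixel (227.5,57), outer width ≈51 px, eye plate above at (227,27); the rod is right of it.

```bash
python3 - <<'E'
from h import *
w=dict(np.load("w3.npz"));T=wT(w);P=cloud(w,T)
def ray(px):
    p=cv2.undistortPoints(np.float64(px).reshape(-1,1,2),w["intrinsics"],w["distortion"])[:,0]
    return np.c_[p,np.ones(len(p))]@T[:3,:3].T
# rail plane yaw: rays of sash top-rail lower edge? use eye plate + rail pts from depth
m=np.zeros(P.shape[:2],bool);m[20:38,60:260]=1;m[15:40,195:260]=0
q=P[m&(w["range_z"]>0)];q=q[abs(q-np.median(q,0)).max(1)<150]
c=np.median(q,0)
for _ in range(5):
    n=np.linalg.svd(q-q.mean(0),full_matrices=False)[2][2];n*=np.sign(n[0]);e=abs((q-q.mean(0))@n);q=q[e<max(3,2*np.median(e))]
print("rail",len(q),q.mean(0),n,np.degrees(np.arctan2(n[1],n[0])),np.degrees(np.arcsin(n[2])))
# ring pixels by depth
best=[]
a=np.linspace(0,2*np.pi,24,endpoint=False)
cx,cy=227.5,56.5
pts=P[np.round(cy+19.5*np.sin(a)).astype(int),np.round(cx+22.5*np.cos(a)).astype(int)]
print(pts.round(0))
print("outer L/R at zplane",[ (np.median(pts,0)).round(1)])
for zz in(300,305,310,315):print(zz,cast(w,T,[(202,57),(227.5,57),(253.5,57)],zz).round(1))
# lines along hood width: sill front edge, rail edge rays (z guess)
for z,px in((0,[]),):pass
print("eye plate",P[22,215],P[22,240],P[27,208],P[27,248])
E
```

```text
rail 2421 [695.10593715 173.37493127 296.58271084] [ 0.87132674  0.1005862  -0.48028339] 6.585091627158427 -28.703912377238574
[[683.  83. 312.]
 [679.  83. 314.]
 [676.  84. 315.]
 [673.  86. 319.]
 [671.  88. 319.]
 [648.  58. 544.]
 [668.  96. 319.]
 [668. 100. 319.]
 [669. 104. 320.]
 [671. 107. 318.]
 [673. 110. 317.]
 [676. 112. 314.]
 [680. 113. 313.]
 [683. 113. 311.]
 [686. 112. 308.]
 [689. 110. 307.]
 [692. 108. 305.]
 [693. 103. 305.]
 [694.  99. 307.]
 [694.  96. 305.]
 [693.  92. 306.]
 [691.  88. 309.]
 [689.  85. 310.]
 [686.  83. 312.]]
outer L/R at zplane [array([681.2,  97.5, 312.6])]
300 [[680.6 118.2 300. ]
 [682.3  99.9 300. ]
 [684.1  81.3 300. ]]
305 [[679.9 116.9 305. ]
 [681.6  99.  305. ]
 [683.4  80.8 305. ]]
310 [[679.3 115.7 310. ]
 [680.9  98.2 310. ]
 [682.6  80.3 310. ]]
315 [[678.6 114.5 315. ]
 [680.2  97.3 315. ]
 [681.9  79.8 315. ]]
eye plate [703.52215456 109.32349303 302.10329208] [704.85791746  91.89241931 303.29321137] [700.30281952 114.43513655 300.46527406] [702.73614225  86.42427356 301.28587539]
```

Request:
jog_arm(plan=[[0,[0.1,-0.19,0],[0,0,0]],[0,[0.2,-0.37,0],[0,0,0]],[0,[0.2,-0.37,0.2],[0,0,0]],[0,[0.2,-0.37,0.4],[0,0,0]],[0,[0.2,-0.37,0.5],[0,0,0]],[0,[0.2,-0.37,0.5],[0,0,0]]])

```text
clock: 8.12
position: [588.1, 90.2, 352.6]
ee_rot: [0.999, 0.05, -0.001, 0.0]
contact_force: [0.2, -0.5, -0.4]
gripper_width: 12.8
grasp_force: 60.0
```

```bash
python3 - <<'E'
from h import *
from bench import *
s=read_state();w=get_image("wrist");w["pos"]=s["position"];w["q"]=s["ee_rot"];sd=get_image("side");sc=get_image("scene")
print(s["position"],s["contact_force"],np.degrees(R.from_quat(s["ee_rot"]).as_euler('zyx')))
np.savez("w4.npz",**w);np.savez("sd4.npz",**sd)
a=cv2.resize(w["img"][:150,200:370,::-1],None,fx=2.4,fy=2.4,interpolation=2)
b=cv2.resize(sd["img"][140:240,180:280,::-1],None,fx=3.6,fy=3.6,interpolation=2)
c=cv2.resize(sc["img"][110:190,210:320,::-1],None,fx=3.3,fy=3.0,interpolation=2)
o=np.zeros((600,800,3),np.uint8);o[:360,:408]=a;o[:360,410:770]=b;o[360:600,:363]=c
cv2.imwrite("pics/c4.png",o)
E
```

```text
[588.06109083  90.24514957 352.63835542] [ 0.17953781 -0.47383808 -0.41705713] [-5.72126097e+00 -7.85399242e-02  1.79959693e+02]
```

View pics/c4.png

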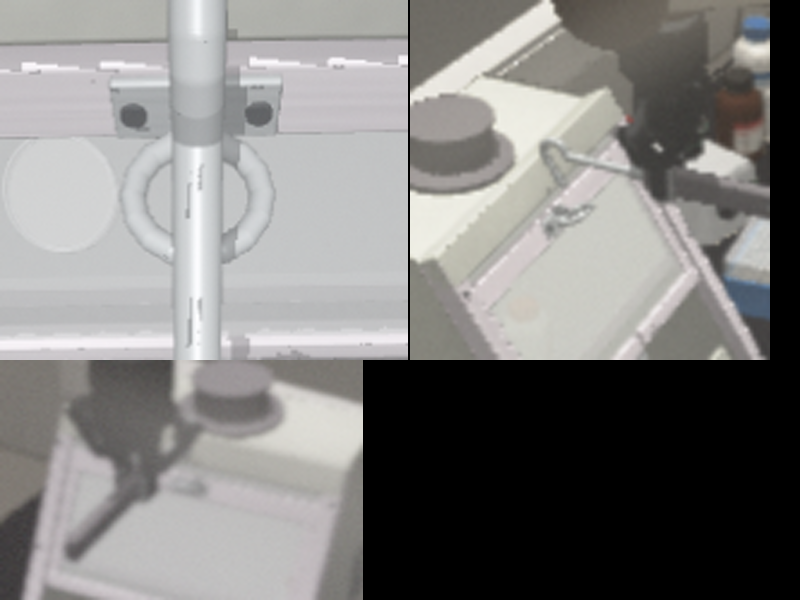

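Wrist crop: ring (centre column 198) is symmetric about the rod (column 198) and the rail is level in the picture, so y and yaw fit; the side view shows the hook above the ring. Now insert along the slope.

Request:
jog_arm(plan=[[0,[-0.04,0,0.07],[0,0,0]],[0,[-0.08,0,0.14],[0,0,0]],[0,[-0.12,0,0.21],[0,0,0]],[0,[-0.15,0,0.26],[0,0,0]],[0,[-0.18,0,0.31],[0,0,0]],[0,[-0.18,0,0.31],[0,0,0]]])

```text
clock: 9.02
position: [569.8, 88.1, 321.9]
ee_rot: [0.999, 0.05, -0.0, 0.0]
contact_force: [-0.2, -0.0, -0.6]
gripper_width: 13.1
grasp_force: 60.0
```

Request:
jog_arm(plan=[[0,[-0.03,0,0.05],[0,0,0]],[0,[-0.06,0,0.1],[0,0,0]],[0,[-0.09,0,0.15],[0,0,0]],[0,[-0.09,0,0.15],[0,0,0]]])

```text
clock: 9.52
position: [560.7, 87.1, 306.8]
ee_rot: [0.999, 0.05, -0.001, 0.0]
contact_force: [0.3, -0.4, -1.2]
gripper_width: 12.7
grasp_force: 60.0
```

```bash
python3 - <<'E'
from h import *
from bench import *
s=read_state();w=get_image("wrist");sd=get_image("side")
a=cv2.resize(w["img"][:150,200:370,::-1],None,fx=2.4,fy=2.4,interpolation=2)
b=cv2.resize(sd["img"][140:240,180:280,::-1],None,fx=3.6,fy=3.6,interpolation=2)
cv2.imwrite("pics/c5.png",np.hstack([a,b]))
E
```

```text
(no output)
```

View pics/c5.png

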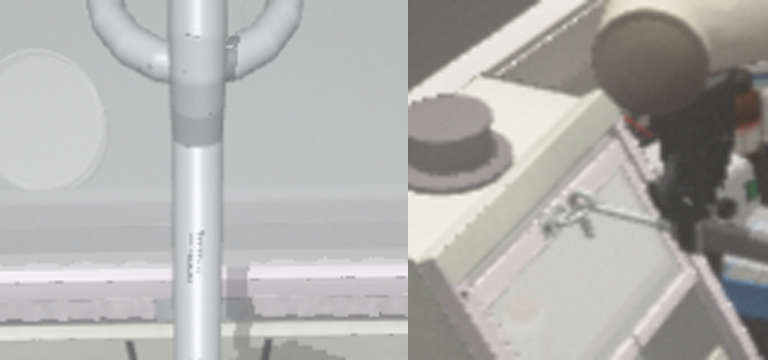

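Wrist crop shows the ring's near arc under the rod, and the side crop shows the tip emerging below the ring at (585,230): it is through. Now seat and draw.

Request:
jog_arm(plan=[[0,[-0.02,0,0.035],[0,0,0]],[0,[-0.04,0,0.07],[0,0,0]],[0,[-0.06,0,0.1],[0,0,0]],[0,[-0.08,0,0.14],[0,0,0]],[0,[-0.1,0,0.17],[0,0,0]],[0,[-0.12,0,0.21],[0,0,0]],[0,[-0.14,0,0.24],[0,0,0]]])

```text
clock: 10.5
position: [547.2, 85.8, 283.2]
ee_rot: [0.999, 0.05, 0.0, -0.0]
contact_force: [1.9, -0.4, -0.3]
gripper_width: 13.1
grasp_force: 60.0
```

Request:
jog_arm(plan=[[0,[-0.02,0,0.035],[0,0,0]],[0,[-0.04,0,0.07],[0,0,0]],[0,[-0.06,0,0.1],[0,0,0]],[0,[-0.08,0,0.14],[0,0,0]],[0,[-0.1,0,0.17],[0,0,0]],[0,[-0.12,0,0.21],[0,0,0]],[0,[-0.14,0,0.24],[0,0,0]]])

```text
clock: 11.38
position: [533.2, 84.4, 259.1]
ee_rot: [0.999, 0.05, 0.0, -0.0]
contact_force: [3.2, -0.6, -0.7]
gripper_width: 12.7
grasp_force: 60.1
```

```bash
cat > m.py <<'E'
from h import *
from bench import *
import time
s=read_state();w=get_image("wrist");w["pos"]=s["position"];w["q"]=s["ee_rot"];T=wT(w);P=cloud(w,w["tool_from_camera"])
print(s["clock"],s["position"].round(1) if hasattr(s["position"],'round') else s["position"],s["contact_force"],s["wrist_torque"],s["gripper_width"])
# pole tilt in fingers: rod top, tool frame
m=(w["range_z"]>0)&(w["range_z"]<150);m[225:]=0;m[:80]=0;m[:,:270]=0;m[:,295:]=0
q=P[m];q=q[(q[:,2]<-5)&(q[:,2]>-50)&(abs(q[:,1]-1)<2)]
a=np.polyfit(q[:,0],q[:,2],1);print("rod z=%.3f x+%.1f"%tuple(a), "tilt deg",np.degrees(np.arctan(a[0])))
E
python3 m.py
```

```text
11.375 [533.2  84.4 259.1] [ 3.22309063 -0.56602288 -0.68910426] [-0.12749524 -0.73090876 -0.0409024 ] 12.659577929880047
rod z=-0.000 x+-19.2 tilt deg -0.00878336940432147
```

```bash
cat >> m.py <<'E'
m=(w["range_z"]>120)&(w["range_z"]<190);m[60:]=0;m[:,:225]=0;m[:,340:]=0
q=P[m];q=q[(abs(q[:,1]-1)>6)&(abs(q[:,1])<22)&(q[:,0]<125)]
if len(q): 
    print("ring pts",len(q),"near edge",np.percentile(q[:,0],3).round(1),"y",q[:,1].min().round(1),q[:,1].max().round(1),"z",np.percentile(q[:,2],[5,50,95]).round(1))
    n=q[q[:,0]<np.percentile(q[:,0],20)];print(n.mean(0).round(1))
E
python3 m.py; python3 - <<'E'
from h import *
# c5-time comparisons unavailable; sash bar (rail) depth from side: ring px motion
E
```

```text
11.425 [532.8  84.4 258.7] [ 1.02810096  0.01149697 -1.50745359] [-0.07646878 -0.62735566 -0.05390109] 12.772487843869891
rod z=0.001 x+-19.3 tilt deg 0.08081516355513217
ring pts 1451 near edge 114.4 y -22.0 22.0 z [50.8 59.2 68. ]
[115.4  -1.4  66.9]
```

```bash
cat > sash.py <<'E'
from h import *
import sys
def edge(w):
    # lower edge of the sash along slope: s-coordinate from front-plane points at columns beside the rod
    T=wT(w);P=cloud(w,T);h=np.array([.995,.099,0]);up=np.r_[h[:2]*.5,.866];nx=np.r_[h[:2]*.866,-.5];r0=np.array([681.3,98.2,308.5])
    Q=P-r0;out=[]
    for c in list(range(225,262,4))+list(range(302,340,4)):
        d=Q[:,c]@nx;s=Q[:,c]@up;ok=(w["range_z"][:,c]>0)&(abs(d-22)<9)&(s<30)&(s>-330)
        if ok.any(): 
            ss=np.sort(s[ok])[::-1];g=np.nonzero(-np.diff(ss)>12)[0]
            out.append(ss[g[0]] if len(g) else ss[-1])
    return np.round(np.percentile(out,[25,50,75]),1),len(out)
if __name__=="__main__":
    print("w4",edge(dict(np.load("w4.npz"))))
    print("w3",edge(dict(np.load("w3.npz"))))
    from bench import *
    s=read_state();w=get_image("wrist");w["pos"]=s["position"];w["q"]=s["ee_rot"];np.savez("wn.npz",**w);print("now",edge(w))
    P=cloud(w,wT(w));
    for ww in(dict(np.load("w4.npz")),w):
        P=cloud(ww,wT(ww));Q=P-np.array([681.3,98.2,308.5]);h=np.array([.995,.099])
        c=255;print([(r,int(Q[r,c]@np.r_[h*.866,-.5]),int(Q[r,c]@np.r_[h*.5,.866]),ww["img"][r,c].tolist()) for r in range(0,200,8)])
E
python3 sash.py
```

```text
w4 (array([-147.9,   25.7,   26.3]), 20)
w3 (array([-5.5, 25.9, 26.5]), 20)
now (array([-195. , -194.1, -193.7]), 20)
[(0, 17, 36, [179, 180, 174]), (8, 17, 32, [180, 180, 175]), (16, 17, 27, [153, 152, 149]), (24, 25, 13, [188, 185, 188]), (32, 24, 9, [195, 195, 198]), (40, 21, 6, [170, 173, 174]), (48, 21, 0, [96, 97, 99]), (56, 22, -7, [168, 171, 173]), (64, 28, -22, [195, 196, 197]), (72, 3, 3, [204, 207, 209]), (80, -1, 3, [204, 207, 209]), (88, -6, 4, [208, 211, 212]), (96, -10, 2, [181, 184, 185]), (104, 28, -68, [195, 197, 198]), (112, 28, -82, [196, 197, 198]), (120, 29, -95, [193, 194, 195]), (128, 29, -110, [185, 186, 188]), (136, 28, -126, [199, 198, 200]), (144, 25, -137, [233, 230, 233]), (152, 77, -278, [146, 144, 146]), (160, 47, -236, [178, 179, 176]), (168, 45, -261, [160, 162, 163]), (176, 46, -300, [180, 182, 178]), (184, 43, -330, [75, 75, 77]), (192, 31, -338, [70, 69, 71])]
[(0, -15, -43, [185, 188, 189]), (8, 29, -89, [192, 195, 195]), (16, 29, -94, [195, 196, 196]), (24, 29, -100, [198, 200, 200]), (32, 29, -106, [189, 189, 191]), (40, 29, -112, [188, 189, 191]), (48, 29, -118, [184, 185, 186]), (56, 28, -124, [185, 186, 186]), (64, 28, -132, [185, 185, 187]), (72, 29, -141, [184, 185, 186]), (80, 28, -149, [187, 188, 189]), (88, 29, -159, [185, 187, 187]), (96, 28, -168, [187, 188, 189]), (104, 28, -180, [226, 225, 227]), (112, 24, -185, [204, 201, 205]), (120, 48, -242, [188, 189, 184]), (128, 48, -258, [189, 189, 185]), (136, 44, -269, [177, 180, 181]), (144, 44, -290, [174, 176, 177]), (152, 49, -326, [88, 88, 88]), (160, 41, -332, [85, 85, 87]), (168, 32, -338, [73, 74, 75]), (176, 23, -343, [72, 72, 72]), (184, 13, -348, [66, 66, 66]), (192, 4, -354, [61, 61, 62])]
```

Sash has followed 46 mm. Continue gently, feeling for the roller.

Request:
jog_arm(plan=[[0,[-0.02,0,0.035],[0,0,0]],[0,[-0.04,0,0.07],[0,0,0]],[0,[-0.05,0,0.087],[0,0,0]]])

```text
clock: 11.9
position: [528.2, 83.9, 250.4]
ee_rot: [0.999, 0.05, 0.0, 0.0]
contact_force: [2.3, -0.8, 0.5]
gripper_width: 13.2
grasp_force: 60.1
```

Request:
jog_arm(plan=[[0,[-0.01,0,0.017],[0,0,0]],[0,[-0.02,0,0.035],[0,0,0]]])

```text
clock: 12.15
position: [526.4, 83.8, 247.1]
ee_rot: [0.999, 0.05, 0.0, -0.0]
contact_force: [1.2, -0.8, -0.2]
gripper_width: 12.7
grasp_force: 60.1
```

Request:
jog_arm(plan=[[0,[-0.01,0,0.017],[0,0,0]],[0,[-0.02,0,0.035],[0,0,0]]])

```text
clock: 12.4
position: [524.3, 83.5, 243.6]
ee_rot: [0.999, 0.05, 0.0, 0.0]
contact_force: [0.9, 0.3, 0.3]
gripper_width: 13.3
grasp_force: 60.1
```

```bash
python3 m.py;python3 sash.py|grep now
```

```text
12.4 [524.3  83.5 243.6] [0.87955149 0.31339791 0.30455873] [-0.15599956 -0.67351661 -0.06628252] 13.296494796234846
rod z=-0.000 x+-19.3 tilt deg -0.0008884827321517039
ring pts 1483 near edge 114.3 y -22.0 22.0 z [50.4 58.9 67.9]
[115.3  -1.8  66.7]
now (array([-213.3, -211.7, -211. ]), 20)
```

Request:
jog_arm(plan=[[0,[-0.015,0,0.026],[0,0,0]],[0,[-0.03,0,0.052],[0,0,0]],[0,[-0.03,0,0.052],[0,0,0]]])

```text
clock: 12.88
position: [521.0, 83.2, 238.0]
ee_rot: [0.999, 0.05, -0.0, 0.0]
contact_force: [1.2, -0.1, -1.3]
gripper_width: 13.0
grasp_force: 60.1
```

```bash
cat > f.py <<'E'
from bench import *
import numpy as np
F=[];M=[]
for i in range(3):
    s=read_state();F.append(s["contact_force"]);M.append(s["wrist_torque"]);get_image("side") if i<2 else 0
F=np.mean(F,0);print(s["position"],"F",F.round(2),"up-slope",round(float(F@[.4975,.05,.866]),2),"My",np.mean(M,0).round(2))
E
python3 f.py
```

```text
[520.95918103  83.17380203 238.08673507] F [ 1.25  0.09 -0.69] up-slope 0.03 My [-0.12 -0.5  -0.09]
```

Request:
jog_arm(plan=[[0,[-0.015,0,0.026],[0,0,0]],[0,[-0.03,0,0.052],[0,0,0]]])

```text
clock: 13.22
position: [518.5, 83.0, 233.3]
ee_rot: [0.999, 0.05, 0.0, -0.0]
contact_force: [2.0, -0.1, -0.4]
gripper_width: 13.0
grasp_force: 60.1
```

```bash
python3 f.py
```

```text
[518.09596459  82.89833731 232.88947036] F [ 1.7  -0.48 -0.72] up-slope 0.2 My [-0.1  -0.7  -0.08]
```

Request:
jog_arm(plan=[[0,[-0.015,0,0.026],[0,0,0]],[0,[-0.03,0,0.052],[0,0,0]]])

```text
clock: 13.58
position: [515.4, 82.7, 228.0]
ee_rot: [0.999, 0.05, 0.0, -0.0]
contact_force: [1.5, -1.2, 0.2]
gripper_width: 13.1
grasp_force: 60.2
```

```bash
python3 f.py; python3 sash.py|grep now
```

```text
[515.05670663  82.57553661 227.6787902 ] F [ 2.14 -0.6  -0.25] up-slope 0.82 My [-0.16 -0.74 -0.11]
now (array([-231. , -229.8, -229.1]), 20)
```

Request:
jog_arm(plan=[[0,[-0.015,0,0.026],[0,0,0]],[0,[-0.03,0,0.052],[0,0,0]]])

```text
clock: 13.98
position: [512.5, 82.4, 222.8]
ee_rot: [0.999, 0.05, 0.0, -0.0]
contact_force: [2.0, -1.4, -0.5]
gripper_width: 13.3
grasp_force: 60.2
```

```bash
python3 f.py; python3 m.py | head -2|tail -1
```

```text
[512.08741533  82.27593102 222.4757957 ] F [ 1.8  -0.89 -0.67] up-slope 0.27 My [-0.16 -0.83 -0.1 ]
rod z=0.001 x+-19.3 tilt deg 0.06401533878363229
```

Request:
jog_arm(plan=[[0,[-0.015,0,0.026],[0,0,0]],[0,[-0.03,0,0.052],[0,0,0]]])

```text
clock: 14.38
position: [509.5, 82.1, 217.6]
ee_rot: [0.999, 0.05, 0.0, -0.0]
contact_force: [2.1, -1.2, 0.4]
gripper_width: 13.8
grasp_force: 60.2
```

```bash
python3 f.py; python3 sash.py|grep now
```

```text
[509.08194426  81.98424877 217.27519965] F [ 2.03 -0.82  0.08] up-slope 1.04 My [-0.19 -0.89 -0.14]
now (array([-242.6, -241.8, -241.4]), 20)
```

Request:
jog_arm(plan=[[0,[-0.01,0,0.017],[0,0,0]],[0,[-0.02,0,0.035],[0,0,0]],[0,[-0.025,0,0.043],[0,0,0]]])

```text
clock: 14.9
position: [506.9, 81.8, 213.3]
ee_rot: [0.999, 0.05, 0.0, -0.0]
contact_force: [3.7, -0.6, 0.1]
gripper_width: 13.1
grasp_force: 60.2
```

```bash
python3 f.py; python3 sash.py|grep now
```

```text
[506.85837067  81.79212937 213.24195031] F [ 3.01 -0.84  0.01] up-slope 1.46 My [-0.3  -0.97 -0.15]
now (array([-247.6, -246.3, -245.9]), 20)
```

Request:
jog_arm(plan=[[0,[-0.008,0,0.013],[0,0,0]],[0,[-0.015,0,0.026],[0,0,0]]])

```text
clock: 15.3
position: [505.5, 81.6, 210.7]
ee_rot: [0.999, 0.05, 0.0, -0.0]
contact_force: [2.8, -1.4, 0.4]
gripper_width: 13.2
grasp_force: 60.2
```

```bash
python3 f.py; python3 sash.py|grep now
```

```text
[505.26381231  81.63210089 210.54196358] F [ 2.92 -1.33 -0.6 ] up-slope 0.86 My [-0.3  -1.   -0.18]
now (array([-250.5, -249.5, -248.9]), 20)
```

Request:
jog_arm(plan=[[0,[-0.01,0,0.017],[0,0,0]],[0,[-0.02,0,0.035],[0,0,0]]])

```text
clock: 15.7
position: [503.5, 81.5, 207.2]
ee_rot: [0.999, 0.05, 0.0, -0.0]
contact_force: [3.5, -0.7, -0.1]
gripper_width: 13.3
grasp_force: 60.2
```

```bash
python3 f.py; python3 sash.py|grep now
```

```text
[503.1889901   81.40748695 206.96249113] F [ 2.74 -0.47 -0.16] up-slope 1.21 My [-0.29 -1.02 -0.17]
now (array([-255. , -253.5, -253.1]), 20)
```

Request:
jog_arm(plan=[[0,[-0.01,0,0.017],[0,0,0]],[0,[-0.02,0,0.035],[0,0,0]]])

```text
clock: 16.1
position: [501.5, 81.3, 203.8]
ee_rot: [0.999, 0.05, 0.0, -0.0]
contact_force: [2.7, -1.8, 0.8]
gripper_width: 13.3
grasp_force: 60.2
```

```bash
python3 f.py; python3 sash.py|grep now
```

```text
[501.42030576  81.27071692 203.65474678] F [ 2.47 -1.15  0.79] up-slope 1.85 My [-0.28 -1.05 -0.15]
now (array([-259.1, -258.1, -257.2]), 20)
```

Request:
jog_arm(plan=[[0,[-0.008,0,0.013],[0,0,0]],[0,[-0.015,0,0.026],[0,0,0]]])

```text
clock: 16.5
position: [501.4, 81.4, 202.2]
ee_rot: [0.999, 0.05, 0.002, -0.0]
contact_force: [4.8, -0.8, 3.8]
gripper_width: 13.0
grasp_force: 60.8
```

```bash
python3 f.py; python3 sash.py|grep now;python3 m.py | head -2|tail -1
```

```text
[501.31128796  81.48806798 202.08950304] F [ 4.88 -1.14  3.94] up-slope 5.78 My [-0.33 -1.98 -0.21]
now (array([-258.1, -257.5, -257.2]), 20)
rod z=-0.008 x+-19.3 tilt deg -0.45774188379322595
```

Request:
jog_arm(plan=[[0,[-0.005,0,0.009],[0,0,0]],[0,[-0.005,0,0.009],[0,0,0]]])

```text
clock: 16.95
position: [501.3, 81.5, 201.5]
ee_rot: [0.999, 0.05, 0.002, -0.0]
contact_force: [6.4, -1.8, 4.5]
gripper_width: 13.1
grasp_force: 60.8
```

```bash
python3 f.py; python3 sash.py|grep now;python3 m.py | head -2|tail -1
```

```text
[501.2655299   81.50015133 201.49112442] F [ 5.77 -1.85  4.02] up-slope 6.26 My [-0.36 -2.17 -0.25]
now (array([-258.3, -257.7, -257. ]), 20)
rod z=-0.012 x+-19.3 tilt deg -0.6629841449108478
```

Request:
jog_arm(plan=[[0,[0.005,0,0.012],[0,0,0]],[0,[0.005,0,0.012],[0,0,0]]])

```text
clock: 17.4
position: [501.2, 81.5, 199.7]
ee_rot: [0.999, 0.05, 0.002, -0.0]
contact_force: [4.8, -1.4, 3.8]
gripper_width: 13.1
grasp_force: 60.7
```

```bash
python3 f.py; python3 sash.py|grep now;python3 m.py | head -2|tail -1
```

```text
[501.17435295  81.45610172 199.75862192] F [ 5.19 -1.04  2.87] up-slope 5.01 My [-0.33 -2.07 -0.24]
now (array([-258.4, -258.1, -257.5]), 20)
rod z=-0.027 x+-19.4 tilt deg -1.5627840209450226
```

The pole begins to slip in the fingers at the roller; pitching the pole nose-up about the ring shortens the lever.

Request:
jog_arm(plan=[[0,[0.012,0,0.049],[0,0.042,0]],[0,[0.024,0,0.098],[0,0.083,0]],[0,[0.04,0,0.146],[0,0.125,0]],[0,[0.057,0,0.194],[0,0.167,0]],[0,[0.057,0,0.194],[0,0.167,0]]])

```text
clock: 18.23
position: [505.8, 82.4, 179.8]
ee_rot: [0.995, 0.051, 0.088, -0.005]
contact_force: [3.7, 0.5, 1.5]
gripper_width: 13.0
grasp_force: 60.4
```

```bash
python3 f.py; python3 sash.py|grep now;python3 m.py | head -2|tail -1
```

```text
[505.73360585  82.31392898 179.8466737 ] F [3.05 1.24 1.89] up-slope 3.22 My [ 0.39 -1.03  0.19]
now (array([-260.9, -260.3, -258.6]), 20)
rod z=-0.026 x+-19.5 tilt deg -1.5152389730684468
```

Request:
jog_arm(plan=[[0,[0.012,0,0.049],[0,0.042,0]],[0,[0.024,0,0.098],[0,0.083,0]],[0,[0.04,0,0.146],[0,0.125,0]],[0,[0.057,0,0.194],[0,0.167,0]],[0,[0.057,0,0.194],[0,0.167,0]]])

```text
clock: 19.05
position: [513.3, 81.8, 160.5]
ee_rot: [0.984, 0.049, 0.172, -0.008]
contact_force: [1.7, 1.8, 1.6]
gripper_width: 13.2
grasp_force: 60.3
```

```bash
python3 f.py; python3 sash.py|grep now;python3 m.py | head -2|tail -1; python3 -c "
from bench import *
from scipy.spatial.transform import Rotation as R
s=read_state();print(s['joints'],R.from_quat(s['ee_rot']).as_matrix().round(3))"
```

```text
[513.41683087  81.76173376 160.62371716] F [0.94 1.68 0.96] up-slope 1.38 My [0.22 0.1  0.25]
now (array([-262.4, -262. , -261.5]), 20)
rod z=-0.023 x+-19.6 tilt deg -1.3414830311507147
[ 0.53828019  0.1268428  -0.72446399  0.3581466  -0.42861332  0.82595759] [[ 0.936  0.098  0.338]
 [ 0.093 -0.995  0.032]
 [ 0.339  0.001 -0.941]]
```

Request:
jog_arm(plan=[[0,[-0.015,0,0.013],[0,0,0]],[0,[-0.03,0,0.026],[0,0,0]],[0,[-0.03,0,0.026],[0,0,0]]])

```text
clock: 19.62
position: [511.7, 81.7, 157.1]
ee_rot: [0.984, 0.049, 0.173, -0.008]
contact_force: [0.7, -0.3, -0.4]
gripper_width: 13.1
grasp_force: 60.2
```

```bash
python3 f.py; python3 sash.py|grep now;python3 m.py | head -2|tail -1
```

```text
[511.70888901  81.71589192 157.13907963] F [ 0.32 -0.73 -0.78] up-slope -0.55 My [-0.09  0.53 -0.01]
now (array([-266.9, -266.4, -265.8]), 20)
rod z=-0.021 x+-19.6 tilt deg -1.2310737479226
```

Request:
jog_arm(plan=[[0,[-0.015,0,0.013],[0,0,0]],[0,[-0.022,0,0.019],[0,0,0]],[0,[-0.022,0,0.019],[0,0,0]]])

```text
clock: 20.2
position: [511.6, 82.4, 155.8]
ee_rot: [0.983, 0.049, 0.174, -0.009]
contact_force: [1.9, -0.4, 0.3]
gripper_width: 13.0
grasp_force: 60.2
```

```bash
python3 f.py; python3 sash.py|grep now;python3 m.py | head -2|tail -1
```

```text
[511.57813561  82.37876322 155.83132615] F [ 2.14 -0.84  0.64] up-slope 1.58 My [-0.26  0.02 -0.23]
now (array([-267.5, -266.9, -266.3]), 20)
rod z=-0.023 x+-19.7 tilt deg -1.338475268985695
```

Request:
jog_arm(plan=[[0,[-0.012,0,0.01],[0,0,0]],[0,[-0.02,0,0.017],[0,0,0]],[0,[-0.02,0,0.017],[0,0,0]]])

```text
clock: 20.78
position: [511.7, 83.0, 154.9]
ee_rot: [0.983, 0.049, 0.176, -0.01]
contact_force: [5.2, -2.6, 3.6]
gripper_width: 13.1
grasp_force: 60.6
```

```bash
python3 f.py; python3 sash.py|grep now;python3 m.py | head -2|tail -1
```

```text
[511.73275158  83.00745627 154.91530675] F [ 5.18 -2.8   3.88] up-slope 5.8 My [-0.53 -1.27 -0.59]
now (array([-267.3, -266.9, -266.5]), 20)
rod z=-0.028 x+-19.5 tilt deg -1.6144230223872325
```

Request:
jog_arm(plan=[[0,[0.015,0,-0.013],[0,0,0]],[0,[0.03,0,-0.026],[0,0,0]],[0,[0.05,0,-0.042],[0,0,0]],[0,[0.05,0,-0.042],[0,0,0]]])

```text
clock: 21.48
position: [512.1, 81.9, 157.8]
ee_rot: [0.984, 0.049, 0.172, -0.008]
contact_force: [0.1, 0.3, -1.6]
gripper_width: 13.3
grasp_force: 60.0
```

```bash
python3 f.py; python3 sash.py|grep now
```

```text
[512.31260013  82.038594   157.9809774 ] F [-0.22  0.02 -1.75] up-slope -1.62 My [-0.09  0.85 -0.01]
now (array([-267. , -266.7, -266.3]), 20)
```

Unloaded and the sash stays at the stop. Now pitch the pole back level about the ring.

Request:
jog_arm(plan=[[0,[-0.008,0,-0.05],[0,-0.042,0]],[0,[-0.016,0,-0.1],[0,-0.083,0]],[0,[-0.02,0,-0.15],[0,-0.125,0]],[0,[-0.023,0,-0.2],[0,-0.167,0]],[0,[-0.023,0,-0.2],[0,-0.167,0]]])

```text
clock: 22.25
position: [504.9, 81.9, 177.1]
ee_rot: [0.995, 0.049, 0.088, -0.005]
contact_force: [-0.1, 0.3, -0.8]
gripper_width: 13.2
grasp_force: 60.0
```

```bash
python3 f.py; python3 sash.py|grep now
```

```text
[503.6773712   81.25161317 176.22974476] F [-0.19 -0.42 -1.65] up-slope -1.55 My [-0.05  0.45  0.01]
now (array([-266.9, -266.3, -266. ]), 20)
```

Request:
jog_arm(plan=[[0,[-0.008,0,-0.05],[0,-0.042,0]],[0,[-0.016,0,-0.1],[0,-0.083,0]],[0,[-0.02,0,-0.15],[0,-0.125,0]],[0,[-0.023,0,-0.2],[0,-0.167,0]],[0,[-0.023,0,-0.225],[0,-0.19,0]],[0,[-0.023,0,-0.225],[0,-0.19,0]]])

```text
clock: 23.15
position: [498.1, 80.9, 198.3]
ee_rot: [0.999, 0.05, -0.012, 0.001]
contact_force: [1.1, 0.0, -2.3]
gripper_width: 13.0
grasp_force: 60.0
```

```bash
python3 f.py; python3 sash.py|grep now;python3 m.py | head -2|tail -1; python3 -c "
from bench import *
from h import *
s=read_state();print(s['joints'],R.from_quat(s['ee_rot']).as_matrix().round(3))"
```

```text
[497.58947953  80.70608104 198.18669005] F [ 0.82 -0.25 -1.57] up-slope -0.96 My [ 0.   -0.04 -0.01]
now (array([-266.6, -266.3, -265.9]), 20)
rod z=-0.023 x+-19.2 tilt deg -1.3067145125073216
[ 0.47799281  0.22019299 -0.31325731 -0.01013197 -1.06012376  1.19752319] [[ 0.995  0.1   -0.024]
 [ 0.099 -0.995 -0.003]
 [-0.024  0.    -1.   ]]
```

Request:
jog_arm(plan=[[0,[0.03,0,-0.053],[0,0,0]],[0,[0.06,0,-0.106],[0,0,0]],[0,[0.09,0,-0.16],[0,0,0]],[0,[0.12,0,-0.21],[0,0,0]],[0,[0.12,0,-0.21],[0,0,0]]])

```text
clock: 23.98
position: [511.0, 82.3, 219.8]
ee_rot: [0.999, 0.05, -0.011, 0.0]
contact_force: [-0.1, 0.6, -1.4]
gripper_width: 13.3
grasp_force: 60.0
```

```bash
python3 f.py; python3 sash.py|grep now
```

```text
[510.35389768  82.11563749 219.18501996] F [-0.21 -0.02 -1.78] up-slope -1.65 My [ 0.01 -0.08  0.01]
now (array([-265.6, -264.8, -151.7]), 20)
```

Request:
jog_arm(plan=[[0,[0.03,0,-0.053],[0,0,0]],[0,[0.06,0,-0.106],[0,0,0]],[0,[0.09,0,-0.16],[0,0,0]],[0,[0.12,0,-0.21],[0,0,0]],[0,[0.16,0,-0.29],[0,0,0]],[0,[0.2,0,-0.37],[0,0,0]],[0,[0.2,0,-0.45],[0,0,0]],[0,[0.2,0,-0.45],[0,0,0]]])

```text
clock: 25.12
position: [531.8, 84.4, 264.7]
ee_rot: [0.999, 0.05, -0.011, 0.0]
contact_force: [-0.1, -0.0, -1.7]
gripper_width: 12.8
grasp_force: 60.0
```

```bash
python3 f.py; python3 sash.py; python3 m.py|head -2|tail -1
```

```text
[531.23245232  84.24672133 263.73963685] F [-0.1  -0.04 -1.99] up-slope -1.78 My [ 0.   -0.04  0.03]
w4 (array([-147.9,   25.7,   26.3]), 20)
w3 (array([-5.5, 25.9, 26.5]), 20)
now (array([-265.2, -264.5, -149.2]), 20)
[(0, 17, 36, [179, 180, 174]), (8, 17, 32, [180, 180, 175]), (16, 17, 27, [153, 152, 149]), (24, 25, 13, [188, 185, 188]), (32, 24, 9, [195, 195, 198]), (40, 21, 6, [170, 173, 174]), (48, 21, 0, [96, 97, 99]), (56, 22, -7, [168, 171, 173]), (64, 28, -22, [195, 196, 197]), (72, 3, 3, [204, 207, 209]), (80, -1, 3, [204, 207, 209]), (88, -6, 4, [208, 211, 212]), (96, -10, 2, [181, 184, 185]), (104, 28, -68, [195, 197, 198]), (112, 28, -82, [196, 197, 198]), (120, 29, -95, [193, 194, 195]), (128, 29, -110, [185, 186, 188]), (136, 28, -126, [199, 198, 200]), (144, 25, -137, [233, 230, 233]), (152, 77, -278, [146, 144, 146]), (160, 47, -236, [178, 179, 176]), (168, 45, -261, [160, 162, 163]), (176, 46, -300, [180, 182, 178]), (184, 43, -330, [75, 75, 77]), (192, 31, -338, [70, 69, 71])]
[(0, 38, -96, [154, 155, 156]), (8, 38, -102, [154, 155, 156]), (16, 35, -104, [208, 204, 208]), (24, 29, -104, [217, 212, 217]), (32, 25, -105, [199, 195, 198]), (40, 22, -108, [150, 153, 155]), (48, 21, -113, [88, 88, 91]), (56, 22, -121, [147, 150, 152]), (64, 28, -137, [157, 158, 160]), (72, 5, -113, [153, 156, 156]), (80, -1, -111, [179, 181, 182]), (88, -108, 47, [172, 174, 177]), (96, 29, -178, [161, 162, 163]), (104, 28, -189, [169, 171, 170]), (112, 29, -203, [164, 165, 165]), (120, 29, -217, [163, 164, 163]), (128, 28, -234, [161, 163, 164]), (136, 28, -252, [202, 200, 203]), (144, 24, -262, [175, 171, 175]), (152, 43, -332, [69, 69, 71]), (160, 34, -337, [59, 58, 59]), (168, 25, -342, [55, 55, 57]), (176, 15, -347, [52, 50, 51]), (184, 6, -352, [47, 50, 49]), (192, -3, -358, [46, 46, 49])]
rod z=-0.022 x+-19.3 tilt deg -1.2413103199494853
```

Request:
jog_arm(plan=[[0,[-0.3,0,0],[0,0,0]],[0,[-0.5,0.2,0],[0,0,0]],[0,[-0.5,0.5,0],[0,0,0]],[0,[-0.5,0.87,0],[0,0,0]]])

```text
clock: 25.82
position: [490.0, -7.8, 265.1]
ee_rot: [0.999, 0.051, -0.012, 0.001]
contact_force: [0.4, -0.8, -2.4]
gripper_width: 13.1
grasp_force: 60.0
```

Request:
jog_arm(plan=[[0,[-0.07,0.3,0],[0,0,0]],[0,[-0.15,0.6,0],[0,0,0]],[0,[-0.21,0.87,0],[0,0,0]]])

```text
clock: 26.2
position: [477.6, -97.0, 265.3]
ee_rot: [0.999, 0.05, -0.012, 0.001]
contact_force: [-0.1, 0.4, -1.1]
gripper_width: 13.2
grasp_force: 60.0
```

Request:
jog_arm(plan=[[0,[-0.07,0.3,0],[0,0,0]],[0,[-0.15,0.6,0],[0,0,0]],[0,[-0.21,0.87,0],[0,0,0]]])

```text
clock: 26.58
position: [465.4, -185.6, 265.9]
ee_rot: [0.999, 0.05, -0.012, 0.001]
contact_force: [0.8, 0.6, -1.3]
gripper_width: 13.2
grasp_force: 60.0
```

Request:
jog_arm(plan=[[0,[-0.07,0.3,0],[0,0,0.05]],[0,[-0.15,0.6,0],[0,0,0.1]],[0,[-0.21,0.87,0],[0,0,0.147]],[0,[-0.21,0.87,0],[0,0,0.147]],[0,[-0.21,0.87,0],[0,0,0.147]]])

```text
clock: 27.2
position: [453.5, -272.9, 266.3]
ee_rot: [1.0, -0.027, -0.012, 0.001]
contact_force: [0.6, -0.0, -2.2]
gripper_width: 13.1
grasp_force: 60.0
```

```bash
python3 m.py|head -2; python3 -c "
from bench import *
from h import *
s=read_state();M=R.from_quat(s['ee_rot']).as_matrix();print(s['joints'],M.round(3))
print('d tool',M.T@(np.array([452.4,-273,143.9])-s['position']), 'yaw',np.degrees(np.arctan2(M[1,0],M[0,0])))"
```

```text
27.2 [ 453.5 -272.9  266.3] [ 0.64484159 -0.01700757 -2.1832273 ] [-0.0169624  -0.057572    0.00486378] 13.13578159357424
rod z=-0.022 x+-19.3 tilt deg -1.2594912776572025
[-0.23002909  0.20729056 -0.15771715  0.00804423 -1.22888662  1.74456258] [[ 0.998 -0.053 -0.024]
 [-0.053 -0.999 -0.002]
 [-0.024  0.003 -1.   ]]
d tool [ 1.72784905e+00 -1.72007667e-02  1.22525648e+02] yaw -3.066421851077523
```

Request:
jog_arm(plan=[[0,[0.01,0,0.35],[0,0,0]],[0,[0.02,0,0.7],[0,0,0]],[0,[0.02,0,1],[0,0,0]]])

```text
clock: 27.62
position: [453.3, -272.6, 165.5]
ee_rot: [1.0, -0.026, -0.012, 0.001]
contact_force: [0.4, 0.1, -0.7]
gripper_width: 13.0
grasp_force: 60.1
```

Request:
jog_arm(plan=[[0,[0.01,0,0.25],[0,0,0]],[0,[0.01,0,0.5],[0,0,0]],[0,[0.02,0,0.75],[0,0,0]],[0,[0.02,0,0.87],[0,0,0]],[0,[0.02,0,0.87],[0,0,0]],[0,[0.02,0,0.87],[0,0,0]]])

```text
clock: 28.38
position: [454.1, -274.0, 80.6]
ee_rot: [1.0, -0.027, -0.011, 0.002]
contact_force: [-0.0, 0.5, -1.3]
gripper_width: 13.1
grasp_force: 60.0
```

```bash
python3 -c "
from bench import *
from h import *
s=read_state();M=R.from_quat(s['ee_rot']).as_matrix()
print(s['contact_force'],s['position'],'d tool',M.T@(np.array([452.4,-273,43.9])-s['position']))"
```

```text
[-0.01722391  0.45123902 -1.32001001] [ 454.10491414 -274.00964555   80.56880195] d tool [-0.95845875 -1.07814062 36.69395212]
```

Request:
jog_arm(plan=[[0,[-0.01,-0.01,0.08],[0,0,0]],[0,[-0.01,-0.01,0.16],[0,0,0]],[0,[-0.01,-0.01,0.22],[0,0,0]],[0,[-0.01,-0.01,0.28],[0,0,0]],[0,[-0.01,-0.01,0.33],[0,0,0]],[0,[-0.01,-0.01,0.33],[0,0,0]]])

```text
clock: 29.12
position: [451.2, -272.9, 46.0]
ee_rot: [1.0, -0.027, -0.012, 0.001]
contact_force: [-0.5, 0.2, -1.2]
gripper_width: 13.3
grasp_force: 60.0
```

```bash
python3 m.py|head -2
```

```text
29.125 [ 451.2 -272.9   46. ] [-0.45422631  0.15156314 -1.179694  ] [-0.00101314 -0.08667784 -0.00258316] 13.287468989296347
rod z=-0.023 x+-19.2 tilt deg -1.2951401706833992
```

Request:
jog_arm(plan=[[0,[0.01,0,0.01],[0,0,0]],[0,[0.01,0,0.018],[0,0,0]],[0,[0.01,0,0.018],[0,0,0]]])

```text
clock: 29.55
position: [452.4, -273.0, 44.8]
ee_rot: [1.0, -0.027, -0.012, 0.002]
contact_force: [-0.2, 0.3, -1.9]
gripper_width: 13.2
grasp_force: 60.0
```

Request:
jog_arm(plan=[[20,[0,0,0],[0,0,0]],[30,[0,0,0],[0,0,0]],[50,[0,0,0],[0,0,0]],[85,[0,0,0],[0,0,0]],[85,[0,0,0],[0,0,0]],[85,[0,0,0],[0,0,0]],[85,[0,0,0],[0,0,0]],[85,[0,0,0],[0,0,0]]])

```text
clock: 30.55
position: [452.4, -273.0, 44.7]
ee_rot: [1.0, -0.027, -0.012, 0.002]
contact_force: [0.3, -0.1, -0.6]
gripper_width: 85.4
grasp_force: 0.0
```

Request:
jog_arm(plan=[[85,[0,0,-0.2],[0,0,0]],[85,[0,0,-0.5],[0,0,0]],[85,[0,0,-1],[0,0,0]]])

```text
clock: 30.92
position: [453.6, -272.3, 144.2]
ee_rot: [1.0, -0.027, -0.014, 0.001]
contact_force: [1.1, 0.3, -0.1]
gripper_width: 84.8
grasp_force: 0.0
```

Request:
jog_arm(plan=[[85,[-0.2,0,-0.5],[0,0,0]],[85,[-0.36,0,-0.88],[0,0,0]],[85,[-0.36,0,-0.88],[0,0,0]],[85,[-0.36,0,-0.88],[0,0,0]]])

```text
clock: 31.42
position: [420.5, -270.3, 233.0]
ee_rot: [1.0, -0.027, -0.012, 0.001]
contact_force: [0.3, -0.0, 0.1]
gripper_width: 85.2
grasp_force: 0.0
```

```bash
python3 - <<'E'
from h import *
from bench import *
s=read_state();w=get_image("wrist");w["pos"]=s["position"];w["q"]=s["ee_rot"];T=wT(w);P=cloud(w,T)
m=(P[...,2]>50)&(P[...,2]<85);m[:,:250]=0;m[:,310:]=0;m[:15]=0;m[285:]=0
q=P[m];c=q.mean(0);V=np.linalg.svd(q[:,:2]-c[:2])[2][0];V*=np.sign(V[0]);t=(q[:,:2]-c[:2])@V
print(s["position"],m.sum(),c,np.degrees(np.arctan2(V[1],V[0])),c[:2]+V*t.min(),c[:2]+V*t.max())
for a,b in((-120,-60),(30,90)):print(np.percentile(q[(t>a)&(t<b)][:,2],[10,50,90]).round(1))
sd=get_image("side");sc=get_image("scene")
o=np.zeros((600,800,3),np.uint8)
o[:300,:400]=cv2.resize(w["img"][:,:,::-1],(400,300));o[:300,400:800]=cv2.resize(sc["img"][:,:,::-1],(400,300))
o[300:600,:400]=cv2.resize(sc["img"][100:250,190:390,::-1],(400,300),interpolation=2);o[300:600,400:]=cv2.resize(sd["img"][130:310,130:370,::-1],(400,300),interpolation=2)
cv2.imwrite("pics/end.png",o)
E
```

```text
[ 420.53608643 -270.32098592  232.97464821] 3444 [ 449.33663062 -273.34069318   69.62350369] -3.0397277541629917 [ 328.20139554 -266.90803799] [ 575.270992   -280.02819681]
[63.4 72.2 73.8]
[60.7 63.2 77.8]
```

View pics/end.png

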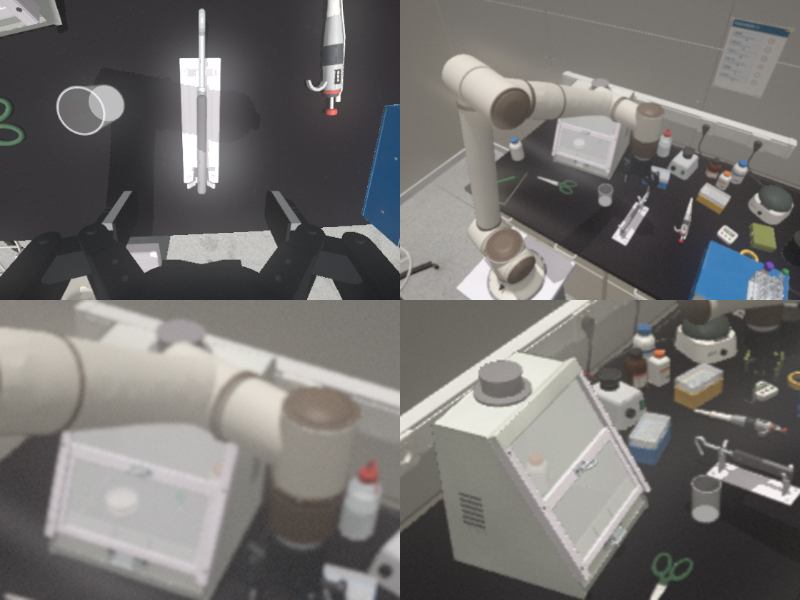

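The final view shows the sash shut (ring low, side panel (590,463)) and the pole seated in both forks, within 2 mm of where it lay at the start. The robot is clear and the other things have not moved.

```bash
python3 -c "
from bench import *
print(job_done())"
```

```text
the job is handed in; nothing more can be done
None
```

I drew the sash down past the roller to its stop, where it stays shut. I then unhooked the pole and laid it back in its rest within about 2 mm of where it was, and handed the job in at about 31 s; no verdict came back.

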